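Pack a floodlight service kit into a transit tote and close the partition on it

ROBOT

A 7-joint arm with a two-finger parallel gripper is mounted at the origin on the work surface. World frame = base frame: x ahead of the robot, y to its left, z up, the work surface at z = 0. Lengths are in m, angles in rad, forces in N, time in s.
With the tool pointing down it reaches from about 0.425 to 0.875 m from the base axis. Payload 4.7 kg.
Tool frame: the origin (TCP) lies at the very end of the fingers, on their centre line; the grasp point (between the pads) lies 19 mm behind it; z points along the fingers, y is the line along which they close (so a half turn about z gives the same grasp; the last joint's range is limited). The gripper opens to 87 mm and grips with 3 to 60 N. Pads are 19 mm wide; open, the fingers measure 117 mm over their backs; the gripper's body (75 mm by 190 mm) begins 51 mm behind the grasp point.
Start: joints at [1.329, 0.321, -0.07, 1.45, 0.023, 1.371, -0.057], TCP at [0.164, -0.629, 0.223] pointing down, gripper open.
Joint ranges: [-2.86, 2.86], [-0.3, 2.09], [-1.38, 1.24], [0.06, 2.45], [-1.56, 4.7], [0.09, 2.05], [-2.69, 2.69]. Speed limits (rad/s): [2.57, 2.57, 3.14, 3.14, 3.14, 3.14, 3.14].

INTERFACE

Orientations are given as a rotation vector (axis times angle).
In Python, from bench import ctrl, get_image, job gives the robot as it stands.
- The arm moves only by the shell command python3 -m crank 'ROWS' [FORCE]. ROWS is JSON, a list that holds one entry, the list of rows, each a list of 5 numbers: the shift along the tool's x, y, z in mm, then the turn about the tool's z in rad, then the closure, from -1 (fully open) to 1 (shut), so that 0 is half open. A call has 1 to 10 rows; each row shifts and turns the commanded pose from where the row before left it, along the tool's axes as they then stand; what a row does not reach is not made up. A row lasts 1/12 s, in which the tool goes at most 41.7 mm and 7.16 degrees, less where a joint would pass 70% of its speed; a pose out of reach is approached as far as the arm can. A call with a gripper value outside its range is refused whole. The fingers move at their own pace and stop on an object; FORCE is the grip in N (left out, the last holds). Time passes only in rows, so rows that do not move let the fingers close. It gives the time, the measured TCP pose, the force, the opening and the grip force at its end, in the units of the state.
- ctrl.get_state(): the state, without advancing time (a new reading comes with each control period).
- get_image(name): name is "side" or "top"; returns a dict with "pixels" (420x560x3 uint8, red, green, blue), "fx", "fy", "cx", "cy" (pixels), "T" (4x4, takes a point from camera to world coordinates). Camera axes: x right, y down, z forward; pixel columns grow to the right and rows downward; lengths in m; the calibration is good to about 2 mm. A picture is of the moment at which its call begins. There is no depth.
- job.close_job(): hands the job in; it is judged then, once.
The state is a dict: "time": time; "joint_positions": joint angles; "qd": joint speeds; "joint_torque": joint torques, N m; "position": TCP position; "tool_rot": TCP orientation; "ft_force": force on the tool from outside, world axes, zero at the start; "torque": the same for the moment, N m; "grip_width": opening from 0.0 (shut) to 1.0 (fully open); "grip_force": force on a finger pad.
Only numpy, scipy, OpenCV 4.12 (cv2) and the standard library are available. Lean on these libraries where they do the work, as an engineer would, in place of code of your own. Each camera call takes 0.05 s, during which the arm holds its last target. There are 200 camera calls.

TASK

Finish packing the service kit in the grey tote, where the LED driver already stands on its edge across the far end. Gently set the jar and the small white carton down side by side next to the driver, upright and flat on the tote's floor, between the driver and the sliding partition; then slide the partition along until it holds all three snugly against the end wall with no free play, without crushing them, and let go. Leave the tape roll, the cleaner bottle and the knife where they are.

Things in the scene. Friction and masses are not known exactly. Their poses are not given: they have to be found in the camera images.
- tote: Open grey plastic tote, 300 x 200 mm over its rim and 75 mm high, held on the bench by four steel corner angles (it does not move). Origin: centre of its underside, on the bench. x runs along its length towards the end wall that the kit is packed against, y across its width, z up. Inside: 262 mm long (x -131 to +131), 170 mm wide (y -85 to +85), floor 4 mm above the origin; walls 4 mm thick, rim lips overhang outward. It lies with its length roughly along world y.
- tote_end (a point): Foot of the end wall the kit is packed against: middle of its inner face, at floor level (tote x +131, z 4 mm). Axes as the tote's.
- partition (a joint): Travel in m of the sliding partition towards the end wall (tote +x), 0 to 0.150; starts between 0 and 0.020. The clear length between its front face and the end wall is 0.221 minus this value. It slides with about 3 N of friction and stays where it is left. The kit slides on the tote floor when pushed, at some 4 to 9 N more; once the kit is tight against the end wall the force rises steeply.
- partition_face (a point): Middle of the partition's front face (the face towards the end wall), 40 mm above the bench. The partition is an upright aluminium plate, 5 mm thick, 164 mm wide, reaching from 7 to 85 mm above the bench, with a flange at 77 to 81 mm height running 50 mm back from the face to black saddles on the side rims. Axes as the tote's: x points to the end wall.
- partition_grip (a point): Grip point of the partition's black grip fin, 27 mm behind its front face, 100 mm above the bench. The fin is 14 mm thick (tote y), 46 mm long (tote x, 4 to 50 mm behind the face), and stands on the flange from 81 to 113 mm above the bench; the fingers can pinch it from above across its 14 mm. Axes as the tote's.
- driver: LED driver: ribbed aluminium bar with black end caps, standing on its long narrow edge: 38 mm thick (x), 160 mm long (y), 56 mm high (z), about 0.45 kg. It starts in the tote, lying across it with its near face 43 to 65 mm from the end wall, and stays loose: the pack pushes it home. Origin: centre of its underside.
- jar: Plain white wide-mouth screw-top jar of fixings, 96 mm high, about 0.22 kg: round body of 68 mm diameter up to 64 mm, and above it a twelve-sided cap, 67 mm across its flats and 69 mm over its corners, from 66 to 96 mm. Origin: centre of its underside, z up its axis.
- carton: Small closed white carton, 68 mm (x) by 88 mm (y) by 90 mm high (z), about 0.2 kg. Origin: centre of its underside.
- tape: Bystander: roll of brown packing tape lying flat, 110 mm across, 48 mm high. Origin: centre of its underside.
- cleaner: Bystander: upright white cleaner bottle, 56 mm diameter, 150 mm high. Origin: centre of its underside.
- knife: Bystander: grey safety knife lying flat, 150 x 30 x 20 mm. Origin: centre of its underside, x along its length.
Not all that is in view belongs to the job. What is shaped like the carton but black or blue is not meant.

How it is judged:
On the way, in this order (a step that is already met when the one before it is completed fails the run):
1. driver, jar and carton all stand on the tote's floor between the partition and the end wall (x of each of driver, jar, carton in the frame of partition_face above 0.015 m and x of each of driver, jar, carton in the frame of tote_end below -0.015 m and y of driver in the frame of tote between -0.085 and 0.085 m and z of driver in the frame of tote between 0 and 0.01 m and angle between each of driver, jar, carton's own z axis and vertical below 0.12 rad and y of jar in the frame of tote between -0.085 and 0.085 m and z of jar in the frame of tote between 0 and 0.01 m and y of carton in the frame of tote between -0.085 and 0.085 m and z of carton in the frame of tote between 0 and 0.01 m), for 0.2 s.
2. the partition has been slid up snug, leaving under 4.5 mm of play (all of step 1 and value of joint partition above 0.1105 m), for 0.2 s.
At the end, for the whole second after the job is handed in: Driver, jar and carton stand upright (within 0.12 rad) flat on the tote's floor (within 6 mm), inside it between the partition and the end wall, released and at rest; the partition's travel is over 0.1105 m, so the clear length is under 110.5 mm, 4.5 mm more than the 106 mm the nested kit takes up (all of step 2 and linear speed of each of driver, jar, carton below 0.01 m/s); the robot touches nothing.
It fails at once if the driver, the jar or the carton is dropped into the tote (falls to its floor at over 0.6 m/s, as from about 20 mm up) instead of being set down ((horizontal distance between driver and tote below 0.15 m and z of driver in the frame of tote below 0.05 m and linear speed of driver above 0.6 m/s) or (horizontal distance between jar and tote below 0.15 m and z of jar in the frame of tote below 0.05 m and linear speed of jar above 0.6 m/s) or (horizontal distance between carton and tote below 0.15 m and z of carton in the frame of tote below 0.05 m and linear speed of carton above 0.6 m/s)).
It fails at once if the pack is crushed: with the partition closed up (travel over 0.1 m), the driver, the jar or the carton is pressed by the partition or the tote with more than 60 N (value of joint partition above 0.1 m and (contact force between tote and driver above 60 N or contact force between tote and jar above 60 N or contact force between tote and carton above 60 N)).
It fails at once if a bystander (tape, cleaner, knife) is moved more than 25 mm (distance of any of tape, cleaner, knife from where it was at the start of the episode above 0.025 m).
It also fails if it takes over 61 s, if anything falls off the work surface, if the arm or the gripper's body presses on something with over 40 N, if the wrist force passes 120 N, or if a joint passes its speed limit or range.

## Working session

There is one attempt and no reset: what is moved stays moved. The work goes in short steps, Python scripts to look and compute and a shell command to move; the robot and the scene stay as the last step left them, time stands still between calls to the robot, and variables do not carry over. Pictures are saved under pics/ and viewed, at most 10 in all, crops included, and the job is handed in when it is done.

```bash
mkdir -p pics; ls; python3 - <<'E'
from bench import ctrl,get_image
import cv2,numpy as np
s=ctrl.get_state();print({k:np.round(v,3).tolist() for k,v in s.items()})
for n in("side","top"):
    d=get_image(n);cv2.imwrite(f"pics/{n}0.png",d["pixels"][:,:,::-1]);print(n,d["fx"],d["fy"],d["cx"],d["cy"]);print(np.round(d["T"],4))
E
```

```text
pics
{'time': 0.0, 'joint_positions': [1.329, 0.322, -0.07, 1.452, 0.023, 1.371, -0.057], 'qd': [-0.001, 0.0, 0.001, 0.0, -0.0, -0.0, -0.0], 'joint_torque': [0.001, -49.129, -0.403, -31.253, -0.064, 0.044, 0.0], 'position': [0.164, -0.628, 0.221], 'tool_rot': [-3.114, -0.401, 0.001], 'ft_force': [0.909, 0.509, -0.689], 'torque': [-0.013, -0.015, 0.019], 'grip_force': 0.0, 'grip_width': 0.997}
side 399.92911793031766 399.92911793031766 273.8884311966659 209.9867959601981
[[-0.9018 -0.2591  0.3459  0.2595]
 [-0.4319  0.5696 -0.6993  0.8803]
 [-0.0159 -0.78   -0.6256  0.7948]
 [ 0.      0.      0.      1.    ]]
top 542.3232844306025 542.3232844306025 284.0903782963103 200.69533365874636
[[ 0.0279 -0.9851  0.1699  0.3864]
 [-0.9995 -0.0299 -0.0097  0.0962]
 [ 0.0146 -0.1696 -0.9854  1.6102]
 [ 0.      0.      0.      1.    ]]
```

View pics/top0.png

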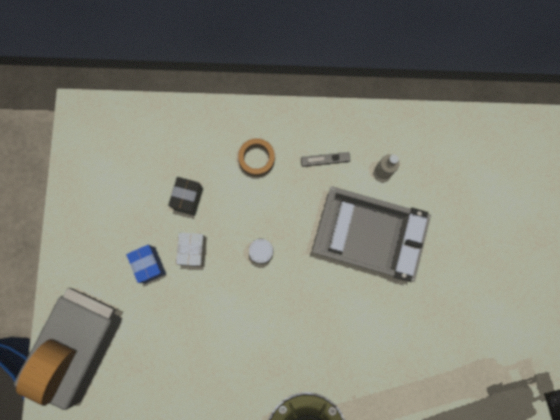

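View pics/side0.png

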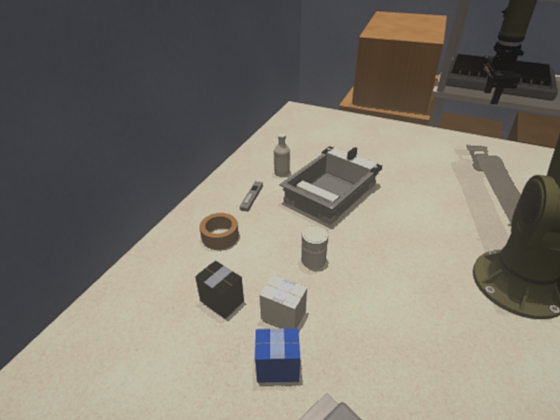

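Candidates for the carton, in top-view pixels: black box (185,196), blue box (145,264) and white box (190,250). Only the white one fits the description. The jar is at (260,251), the tote at about (370,234), the driver at (343,227) and the partition at (412,245). Next I'll take an enlarged crop and blob measurements.

```bash
cat > h.py <<'E'
import numpy as np,cv2
from bench import ctrl,get_image
def ray(d,u,v):
    r=d["T"][:3,:3]@np.array([(u-d["cx"])/d["fx"],(v-d["cy"])/d["fy"],1.]);return d["T"][:3,3],r
def plane(d,u,v,z):
    o,r=ray(d,u,v);return o+r*(z-o[2])/r[2]
def tri(d1,p1,d2,p2):
    o1,r1=ray(d1,*p1);o2,r2=ray(d2,*p2)
    s=np.linalg.lstsq(np.c_[r1,-r2],o2-o1,rcond=None)[0]
    a,b=o1+s[0]*r1,o2+s[1]*r2;return (a+b)/2,np.linalg.norm(a-b)
def proj(d,p):
    q=np.linalg.inv(d["T"])@np.append(p,1);return q[0]/q[2]*d["fx"]+d["cx"],q[1]/q[2]*d["fy"]+d["cy"]
def crop(d,x0,x1,y0,y1,k,name):
    cv2.imwrite(name,cv2.resize(d["pixels"][y0:y1,x0:x1,::-1],None,fx=k,fy=k,interpolation=cv2.INTER_CUBIC))
E
python3 - <<'E'
from h import *
t=get_image("top");s=get_image("side")
a=cv2.resize(t["pixels"][170:290,165:435,::-1],None,fx=2.9,fy=2.9,interpolation=cv2.INTER_CUBIC)
b=cv2.resize(s["pixels"][125:345,185:400,::-1],None,fx=2.7,fy=2.7,interpolation=cv2.INTER_CUBIC)
cv2.imwrite("pics/tc.png",a);cv2.imwrite("pics/sc.png",b)
for n,d in(("top",t),("side",s)):
    h=cv2.cvtColor(d["pixels"],cv2.COLOR_RGB2HSV)
    for p in ([(260,251),(190,240),(215,250),(343,227),(412,232)] if n=="top" else [(314,236),(283,290),(330,290),(280,312)]): print(n,p,h[p[1],p[0]])
    lab=cv2.cvtColor(d["pixels"],cv2.COLOR_RGB2HSV)
    m=((h[:,:,1]<35)&(h[:,:,2]>110)).astype(np.uint8)
    c,_=cv2.findContours(m,0,cv2.CHAIN_APPROX_NONE)
    for k in c:
        if cv2.contourArea(k)>80:
            r=cv2.minAreaRect(k);print(n,np.round(r[0],1),np.round(r[1],1),round(r[2],1),cv2.contourArea(k))
E
```

```text
top (260, 251) [111  14 181]
top (190, 240) [ 24   8 168]
top (215, 250) [ 34  31 174]
top (343, 227) [112  15 181]
top (412, 232) [110  17 183]
top [539.5 409. ] [20. 23.] 90.0 263.5
top [435.  410.9] [ 9.8 83.4] 74.1 479.0
top [515.1 374.8] [13.  10.4] 71.6 107.0
top [290.5 253.5] [331. 537.] 90.0 154323.0
side (314, 236) [ 29  26 194]
side (283, 290) [  9   9 193]
side (330, 290) [ 20  42 194]
side (280, 312) [ 19  40 102]
side [332.5 406.5] [25. 65.] 90.0 824.0
side [537.5 365. ] [50. 43.] 90.0 828.5
side [151.  378.2] [ 59.8 102.6] 56.8 2074.5
side [372.5 295.6] [47.7 79.8] 85.1 1195.5
side [283.  290.5] [40.3 27.8] 25.1 939.0
side [235.2 259.8] [34.7 75.4] 64.5 1047.0
side [315.  234.5] [17. 26.] 90.0 349.0
side [415.  209.1] [20.7 39.7] 82.4 345.0
side [249.2 193.3] [11.3 31.3] 33.0 146.5
side [362.7 161.8] [28.6  8.9] 21.3 175.0
side [320.2 178.8] [94.8 49.4] 18.1 1376.5
side [337.1 152.4] [22.   8.2] 20.6 129.5
side [430.8 151.5] [19.  43.8] 87.4 283.5
side [331.3 132.1] [15.7 38.7] 87.1 264.5
```

View pics/tc.png

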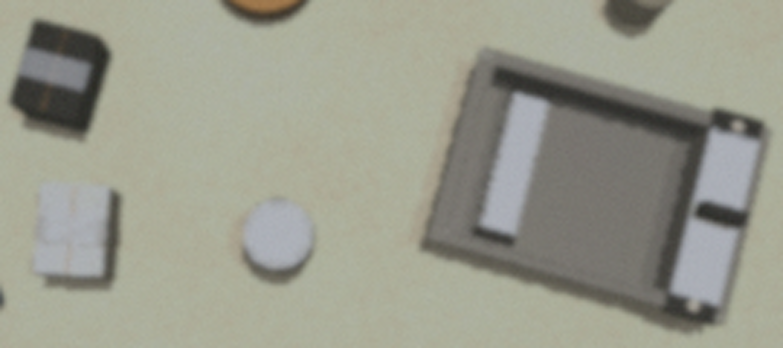

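View pics/sc.png

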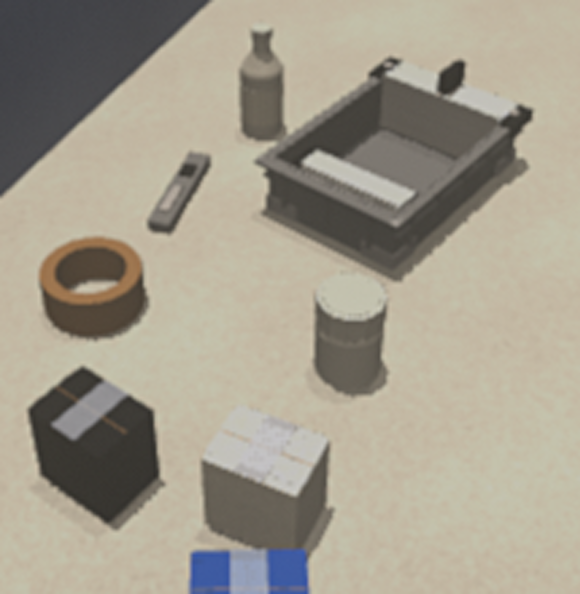

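The crop confirms the white carton at crop (73,230), which is full-image (190,249). It has a plain white top, and its long side runs along the image vertical. The jar cap is at (261,251) top and (314.6,235) side. The tote's driver end is on the left and its partition on the right. Next I'll measure with masks and two views.

```bash
python3 - <<'E'
from h import *
t=get_image("top");s=get_image("side")
def hsv(d): return cv2.cvtColor(cv2.medianBlur(d["pixels"],3),cv2.COLOR_RGB2HSV).astype(int)
def blob(m,roi,seed=None):
    z=np.zeros(m.shape,np.uint8);x0,x1,y0,y1=roi;z[y0:y1,x0:x1]=m[y0:y1,x0:x1]
    c,_=cv2.findContours(z,0,cv2.CHAIN_APPROX_NONE);c=max(c,key=cv2.contourArea)
    M=cv2.moments(c);r=cv2.minAreaRect(c);return (M["m10"]/M["m00"],M["m01"]/M["m00"]),r,c
H=hsv(t);G=hsv(s)
T={};S={}
w=(H[:,:,1]<23)&(H[:,:,2]>140)
for n,roi in dict(carton=(172,210,225,272),jar=(243,280,233,270),driver=(325,358,195,258),part=(392,432,200,285)).items():
    T[n]=blob(w,roi);print("top",n,np.round(T[n][0],1),[np.round(v,1).tolist() for v in T[n][1]])
w=(G[:,:,1]<38)&(G[:,:,2]>150)
for n,roi in dict(carton=(255,310,270,312),jar=(298,332,226,246),driver=(292,342,175,205)).items():
    S[n]=blob(w,roi);print("side",n,np.round(S[n][0],1),[np.round(v,1).tolist() for v in S[n][1]])
for n,z in(("carton",.09),("jar",.096),("driver",.06)):
    p,e=tri(t,T[n][0],s,S[n][0]);print(n,np.round(p,4),"gap",round(e,4),"plane",np.round(plane(t,*T[n][0],z)[:2],4),np.round(plane(s,*S[n][0],z)[:2],4))
for n,z in(("carton",.09),("driver",.06),("part",.081)):
    q=np.array([plane(t,*u,z)[:2] for u in cv2.boxPoints(T[n][1])]);print(n,"box",np.round(q,4).tolist(),[(round(float(np.hypot(*d)),4),round(float(np.arctan2(d[1],d[0])),3)) for d in np.diff(q,axis=0)])
m=(H[:,:,2]<135)|((H[:,:,1]<24))
c=blob(m,(300,435,180,290));q=cv2.approxPolyDP(c[2],5,True)[:,0]
print("tote",q.tolist(),[np.round(plane(t,*u,.075)[:2],3).tolist() for u in q])
for n,u in(("tape",(256,157)),("cleaner",(391,163)),("knife",(326,159))):print(n,np.round(plane(t,*u,.03),3))
print("base fwd tote")
E
```

```text
top carton [188.5 248.2] [[188.9, 249.3], [25.9, 35.9], 8.1]
top jar [260.7 249.8] [[261.0, 249.5], [23.0, 24.0], 90.0]
top driver [342.2 226.1] [[342.3, 226.1], [13.1, 47.1], 14.7]
top part [407.4 260. ] [[407.3, 260.9], [17.9, 29.0], 14.7]
side carton [282.6 289.1] [[283.0, 285.7], [47.0, 34.4], 21.8]
side jar [314.6 234.3] [[314.5, 234.5], [17.0, 27.0], 90.0]
side driver [317.6 190.7] [[317.4, 190.7], [41.0, 7.7], 23.2]
carton [0.5061 0.3442 0.0931] gap 0.0013 plane [0.5057 0.3446] [0.5078 0.342 ]
jar [0.5073 0.1427 0.0926] gap 0.0005 plane [0.5068 0.1426] [0.5063 0.1463]
driver [ 0.5849 -0.0889  0.0563] gap 0.0002 plane [ 0.5844 -0.0885] [ 0.5834 -0.0841]
carton box [[0.4573, 0.3834], [0.557, 0.3754], [0.5488, 0.303], [0.4492, 0.3118]] [(0.1, -0.08), (0.0728, -1.684), (0.0999, 3.053)]
driver box [[0.5227, -0.0539], [0.656, -0.087], [0.6473, -0.1238], [0.5142, -0.0903]] [(0.1373, -0.243), (0.0379, -1.802), (0.1372, 2.894)]
part box [[0.4548, -0.2356], [0.5343, -0.2571], [0.5228, -0.3061], [0.4435, -0.2842]] [(0.0823, -0.264), (0.0504, -1.801), (0.0822, 2.872)]
tote [[332, 186], [310, 255], [395, 283], [412, 281], [428, 212], [393, 201], [398, 195], [376, 186], [387, 180], [367, 186], [360, 181], [357, 193]] [[0.698, -0.056], [0.498, 0.004], [0.426, -0.237], [0.433, -0.285], [0.631, -0.333], [0.66, -0.233], [0.678, -0.247], [0.702, -0.183], [0.721, -0.215], [0.702, -0.157], [0.716, -0.137], [0.68, -0.129]]
tape [0.789 0.169 0.03 ]
cleaner [ 0.783 -0.237  0.03 ]
knife [ 0.79  -0.041  0.03 ]
base fwd tote
```

```bash
python3 - <<'E'
from h import *
t=get_image("top");s=get_image("side")
# average a few top pictures to cut noise, upsample 4x
I=np.mean([get_image("top")["pixels"].astype(float) for _ in range(4)],0)
V=I.max(2);Sat=(I.max(2)-I.min(2))/V*255
def edge(pa,pb,img,half=5,z=.075):
    "fit a line to strongest gradient across segment pa-pb"
    pa,pb=np.array(pa,float),np.array(pb,float);n=np.array([-(pb-pa)[1],(pb-pa)[0]]);n/=np.hypot(*n)
    o=np.arange(-half,half+.01,.25);P=[]
    for f in np.linspace(.1,.9,25):
        c=pa+f*(pb-pa);q=(c+o[:,None]*n).astype(np.float32)
        v=cv2.remap(img.astype(np.float32),q[None,:,0],q[None,:,1],cv2.INTER_LINEAR)[0]
        g=np.abs(np.gradient(cv2.GaussianBlur(v[None],(9,1),0)[0]));P.append(c+n*o[g.argmax()])
    W=np.array([plane(t,*p,z)[:2] for p in P],np.float32)
    vx,vy,x,y=cv2.fitLine(W,cv2.DIST_HUBER,0,.01,.01).ravel()
    r=np.abs((W[:,0]-x)*vy-(W[:,1]-y)*vx);return np.array([vx,vy]),np.array([x,y]),np.median(r)
k=lambda x,y:(165+x/2.9,170+y/2.9)
for n,a,b,im,z in [("rim end",(485,48),(425,245),V,.075),("rim far",(490,50),(705,108),V,.075),("rim near",(430,247),(660,308),V,.075),
  ("flange front up",(712,132),(697,200),V,.081),("flange front low",(690,225),(671,295),V,.081),("flange back up",(760,137),(745,205),V,.081),("flange back low",(741,225),(722,300),V,.081),
  ("driver L",(514,95),(480,230),V,.06),("driver R",(548,98),(514,235),V,.06),
  ("carton L",(40,185),(35,270),Sat,.09),("carton R",(112,188),(106,274),V,.09),("carton T",(43,182),(108,186),Sat,.09),("carton B",(38,275),(103,279),V,.09)]:
    d,p,r=edge(k(*a),k(*b),im,4 if "flange" in n or "driver" in n else 5,z);print(n,"dir",round(float(np.arctan(d[1]/d[0])),3),"pt",np.round(p,4),"res",round(float(r),4))
print("fin top",np.round(plane(t,*k(722,213),.113),4))
E
```

```text
rim end dir -0.258 pt [ 0.602  -0.0215] res 0.0004
rim far dir 1.315 pt [ 0.6637 -0.192 ] res 0.0004
rim near dir 1.316 pt [ 0.4629 -0.1159] res 0.0006
flange front up dir -0.257 pt [ 0.5829 -0.2677] res 0.0003
flange front low dir -0.257 pt [ 0.4901 -0.2438] res 0.0002
flange back up dir -0.253 pt [ 0.5848 -0.3198] res 0.0002
flange back low dir -0.256 pt [ 0.4922 -0.2956] res 0.0001
driver L dir -0.239 pt [ 0.5785 -0.0679] res 0.0002
driver R dir -0.241 pt [ 0.5709 -0.1026] res 0.0003
carton L dir -0.035 pt [0.5092 0.3768] res 0.0004
carton R dir -0.043 pt [0.5076 0.2994] res 0.0029
carton T dir 1.548 pt [0.5495 0.3374] res 0.0003
carton B dir 1.56 pt [0.4608 0.3373] res 0.0004
fin top [ 0.5352 -0.2819  0.113 ]
```

```bash
cat > go.py <<'E'
import sys,numpy as np
from scipy.spatial.transform import Rotation as R
from bench import ctrl
s=ctrl.get_state();x,y,z,yaw=map(float,sys.argv[1:5])
M=R.from_rotvec(s["tool_rot"]).as_matrix();cur=np.arctan2(M[1,0],M[0,0])
turn=-(yaw-cur+np.pi)%(2*np.pi);turn=-((yaw-cur+np.pi)%(2*np.pi)-np.pi)
T=np.array([[np.cos(yaw),np.sin(yaw),0],[np.sin(yaw),-np.cos(yaw),0],[0,0,-1]])  # tool axes after the turn
print("t",round(s["time"],2),"pos",np.round(s["position"],4),"yaw",round(cur,3),"tilt",round(float(np.arccos(-M[2,2])),3),"turn first",round(turn,3),"then mm",np.round(1e3*T.T@(np.array([x,y,z])-s["position"]),1),"F",np.round(s["ft_force"],1),"w",round(s["grip_width"],3),"gf",round(s["grip_force"],1),"q7",round(s["joint_positions"][6],2))
E
python3 -m crank '[[[20,-32,0,0.103,-1],[20,-32,0,0.103,-1],[20,-32,0,0.103,-1],[20,-32,0,0.103,-1],[25,-32,0,0.1,-1],[25,-32,0,0,-1],[25,-32,0,0,-1],[25,-32,0,0,-1],[25,-32,0,0,-1],[25,-32,0,0,-1]]]' 20
python3 -m crank '[[[0,-32,0,0,-1],[0,-32,0,0,-1],[0,-32,0,0,-1],[0,-32,0,0,-1],[0,-32,0,0,-1],[0,-32,0,0,-1],[0,-32,0,0,-1],[0,-32,0,0,-1],[0,-20,0,0,-1],[0,0,0,0,-1]]]'
python3 go.py .507 .143 .064 -.256
```

```text
time: 1.43
position: [0.4231, -0.3422, 0.223]
tool_rot: [3.115, -0.402, 0.001]
ft_force: [-0.3, -0.9, -0.1]
grip_width: 0.993
grip_force: 0.0
time: 2.27
position: [0.4928, -0.0706, 0.2231]
tool_rot: [-3.116, 0.388, -0.002]
ft_force: [0.5, -0.2, 0.4]
grip_width: 0.999
grip_force: 0.0
t 2.27 pos [ 0.4928 -0.0706  0.2231] yaw -0.248 tilt 0.002 turn first 0.008 then mm [ -40.4 -210.2  159.1] F [ 0.5 -0.2  0.4] w 0.999 gf 0.0 q7 -1.73
```

```bash
python3 -m crank '[[[-6,-30,0,0.008,-1],[-6,-30,0,0,-1],[-6,-30,0,0,-1],[-6,-30,0,0,-1],[-6,-30,0,0,-1],[-6,-30,0,0,-1],[-4,-30,0,0,-1],[0,0,40,0,-1],[0,0,20,0,-1],[0,0,0,0,-1]]]'
python3 go.py .507 .143 .064 -.256
```

```text
time: 3.1
position: [0.5047, 0.1353, 0.1582]
tool_rot: [3.112, -0.413, -0.012]
ft_force: [-0.8, -1.2, -1.2]
grip_width: 1.001
grip_force: 0.0
t 3.1 pos [0.5047 0.1353 0.1582] yaw -0.264 tilt 0.008 turn first -0.008 then mm [ 0.3 -8.  94.2] F [-0.8 -1.2 -1.2] w 1.001 gf 0.0 q7 -2.24
```

```bash
python3 - <<'E'
from h import *
t=get_image("top");s=get_image("side")
a=cv2.resize(t["pixels"][180:300,190:320,::-1],None,fx=3,fy=3,interpolation=2);b=cv2.resize(s["pixels"][140:290,250:380,::-1],None,fx=3,fy=3,interpolation=2)
a=cv2.copyMakeBorder(a,0,450-360,0,0,0);cv2.imwrite("pics/jar1.png",np.hstack([a,b]))
E
```

```text
(no output)
```

View pics/jar1.png

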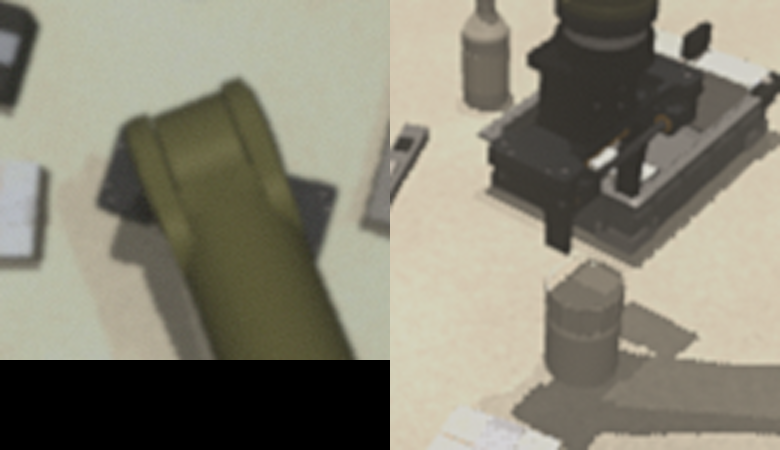

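The side crop shows the open fingers (tips at about (306,223) and (330,205)) straddling above the jar at about (318,240). The gripper is aligned along the jar's row, so I'll correct by 8 mm and descend.

```bash
python3 -m crank '[[[0,-8,0,0,-1],[0,0,30,0,-1],[0,0,30,0,-1],[0,0,24,0,-1],[0,0,10,0,-1],[0,0,0,0,-1]]]'
python3 go.py .507 .143 .064 -.256
python3 -m crank '[[[0,0,0,0,1],[0,0,0,0,1],[0,0,0,0,1],[0,0,0,0,1],[0,0,0,0,1],[0,0,0,0,1],[0,0,0,0,1],[0,0,0,0,1],[0,0,0,0,1],[0,0,0,0,1]]]' 20
python3 go.py .507 .143 .064 -.256
```

```text
time: 3.7
position: [0.5093, 0.1441, 0.0676]
tool_rot: [3.114, -0.415, -0.003]
ft_force: [-0.9, 0.8, 0.5]
grip_width: 1.0
grip_force: 0.0
t 3.7 pos [0.5093 0.1441 0.0676] yaw -0.265 tilt 0.002 turn first -0.009 then mm [-1.9  1.6  3.6] F [-0.9  0.8  0.5] w 1.0 gf 0.0 q7 -2.34
time: 4.53
position: [0.511, 0.1441, 0.0701]
tool_rot: [3.114, -0.415, 0.004]
ft_force: [0.0, -1.6, 7.3]
grip_width: 0.785
grip_force: 20.0
t 4.53 pos [0.511  0.1441 0.0701] yaw -0.265 tilt 0.003 turn first -0.009 then mm [-3.6  2.1  6.1] F [ 0.  -1.6  7.3] w 0.785 gf 20.0 q7 -2.34
```

```bash
python3 -m crank '[[[0,0,-10,0,1],[0,0,-25,0,1],[0,0,-30,0,1],[0,0,-30,0,1],[0,0,-30,0,1],[4,15,0,-0.009,1],[8,25,0,0,1],[8,30,0,0,1],[8,30,0,0,1],[8,30,0,0,1]]]'
python3 -m crank '[[[8,30,0,0,1],[8,30,0,0,1],[8,30,0,0,1],[8,30,0,0,1],[8,25,0,0,1],[8,15,0,0,1],[0,10,0,0,1],[0,0,0,0,1],[0,0,0,0,1]]]'
python3 go.py .518 -.1708 .090 -.256
```

```text
time: 5.37
position: [0.511, 0.0086, 0.1938]
tool_rot: [3.116, -0.398, -0.0]
ft_force: [0.6, -0.6, -2.6]
grip_width: 0.785
grip_force: 20.0
time: 6.12
position: [0.5152, -0.1656, 0.1934]
tool_rot: [-3.115, 0.398, 0.001]
ft_force: [-0.6, 0.0, -2.6]
grip_width: 0.785
grip_force: 20.0
t 6.12 pos [ 0.5152 -0.1656  0.1934] yaw -0.254 tilt 0.002 turn first 0.002 then mm [  4.1   4.3 103.4] F [-0.6  0.  -2.6] w 0.785 gf 20.0 q7 -1.62
```

```bash
python3 -m crank '[[[4,4,0,0,1],[0,0,20,0,1],[0,0,20,0,1],[0,0,10,0,1],[0,0,0,0,1]]]'
python3 go.py .518 -.1708 .074 -.256
python3 - <<'E'
from h import *
s=get_image("side");crop(s,270,400,80,230,4,"pics/jar2.png")
c=np.array([.516,-.170])
for n,p in dict(jarbase=[*c,.05],jarslot=[*c,.004]).items():print(n,np.round(4*(np.array(proj(s,p))-[270,80])))
E
```

```text
time: 6.53
position: [0.5192, -0.1707, 0.1433]
tool_rot: [-3.116, 0.396, -0.002]
ft_force: [0.4, -0.5, -1.9]
grip_width: 0.786
grip_force: 20.0
t 6.53 pos [ 0.5192 -0.1707  0.1433] yaw -0.253 tilt 0.001 turn first 0.003 then mm [-1.1  0.4 69.3] F [ 0.4 -0.5 -1.9] w 0.786 gf 20.0 q7 -1.64
jarbase [306. 416.]
jarslot [301. 462.]
```

View pics/jar2.png

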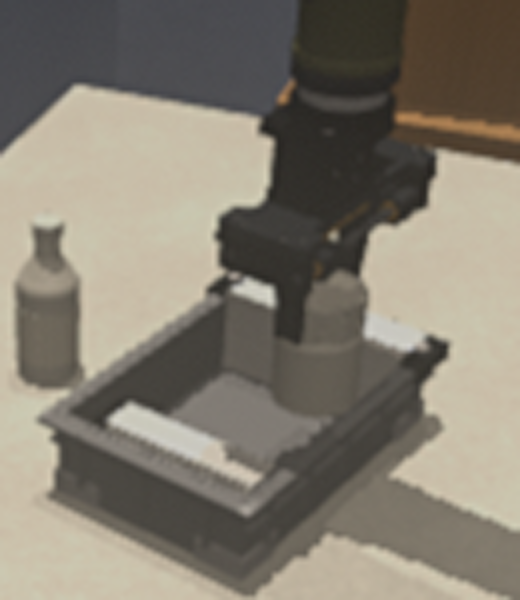

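```bash
python3 - <<'E'
from h import *
d=get_image("side")
for z in(.075,.1,.14,.165):
  for nm,c in(("est",(.517,-.1702)),("-6 toolx",(.5112,-.1687))):
    u=[4*(proj(d,[c[0]+.034*np.cos(a),c[1]+.034*np.sin(a),z])[0]-270) for a in np.linspace(0,6.28,60)]
    v=4*(proj(d,[*c,z])[1]-80)
    print(z,nm,round(min(u)),round(max(u)),"row",round(v))
g=cv2.cvtColor(d["pixels"],cv2.COLOR_RGB2GRAY)
for r in(172,174,176,178):print(r,g[r,330:368].tolist())
E
```

```text
0.075 est 265 351 row 390
0.075 -6 toolx 271 358 row 392
0.1 est 268 355 row 363
0.1 -6 toolx 274 362 row 366
0.14 est 272 361 row 320
0.14 -6 toolx 278 368 row 322
0.165 est 275 365 row 292
0.165 -6 toolx 281 372 row 294
172 [89, 91, 91, 93, 92, 92, 91, 91, 83, 79, 83, 85, 88, 88, 90, 91, 92, 93, 92, 93, 94, 94, 94, 94, 93, 92, 92, 90, 87, 86, 90, 93, 92, 92, 93, 93, 93, 91]
174 [99, 88, 82, 82, 86, 89, 92, 89, 83, 81, 83, 85, 87, 90, 90, 91, 92, 93, 94, 94, 94, 95, 94, 94, 93, 92, 91, 89, 87, 84, 90, 93, 94, 93, 93, 90, 82, 77]
176 [116, 117, 116, 104, 99, 98, 89, 81, 79, 81, 83, 85, 88, 88, 91, 91, 92, 93, 94, 93, 94, 95, 94, 93, 92, 92, 90, 89, 86, 85, 90, 93, 91, 87, 80, 73, 77, 82]
178 [125, 125, 121, 121, 118, 116, 116, 111, 92, 81, 83, 86, 87, 90, 91, 92, 92, 94, 94, 94, 93, 94, 94, 94, 92, 92, 90, 88, 84, 87, 89, 83, 76, 76, 81, 84, 82, 78]
```

```bash
python3 -m crank '[[[3,0,0,0,1],[0,0,15,0,1],[0,0,20,0,1],[0,0,15,0,1],[0,0,8,0,1],[0,0,4,0,1],[0,0,3,0,1],[0,0,0,0,1]]]'
python3 go.py .518 -.1708 .074 -.256
python3 -m crank '[[[0,0,2,0,1],[0,0,2,0,1],[0,0,0,0,1]]]'
python3 go.py .518 -.1708 .074 -.256
```

```text
time: 7.3
position: [0.5211, -0.1727, 0.0786]
tool_rot: [-3.116, 0.4, 0.0]
ft_force: [-0.4, -0.4, -2.7]
grip_width: 0.786
grip_force: 20.0
t 7.3 pos [ 0.5211 -0.1727  0.0786] yaw -0.255 tilt 0.0 turn first 0.001 then mm [-3.4 -1.   4.6] F [-0.4 -0.4 -2.7] w 0.786 gf 20.0 q7 -1.67
time: 7.55
position: [0.521, -0.1729, 0.0747]
tool_rot: [3.116, -0.4, 0.0]
ft_force: [-0.9, -0.1, -2.8]
grip_width: 0.782
grip_force: 20.0
t 7.55 pos [ 0.521  -0.1729  0.0747] yaw -0.255 tilt 0.0 turn first 0.001 then mm [-3.5 -1.2  0.7] F [-0.9 -0.1 -2.8] w 0.782 gf 20.0 q7 -1.67
```

```bash
for i in 1 2; do python3 -m crank '[[[0,0,1,0,1],[0,0,0,0,1]]]' | grep -E "posi|ft_"; done; python3 -m crank '[[[0,0,1,0,1],[0,0,0,0,1]]]' | grep -E "posi|ft_"
```

```text
position: [0.5211, -0.1729, 0.074]
ft_force: [-0.8, 0.2, -1.1]
position: [0.5213, -0.1729, 0.0739]
ft_force: [-3.2, 1.0, 6.3]
position: [0.5215, -0.1729, 0.0739]
ft_force: [-5.1, 0.8, 11.9]
```

```bash
python3 -m crank '[[[0,0,-1,0,1],[0,0,0,0,-1],[0,0,0,0,-1],[0,0,0,0,-1],[0,0,0,0,-1],[0,0,-10,0,-1],[0,0,-30,0,-1],[0,0,-30,0,-1],[0,0,-30,0,-1],[0,0,-20,0,-1]]]'
python3 -m crank '[[[-5,-20,0,0,-1],[-9,-30,0,0,-1],[-9,-30,0,0,-1],[-9,-30,0,0,-1],[-9,-30,0,0,-1],[-9,-30,0,0,-1],[-9,-30,0,0,-1],[-9,-30,0,0,-1],[-9,-30,0,0,-1],[-9,-30,0,0,-1]]]' | grep time
python3 -m crank '[[[-9,-30,0,0,-1],[-9,-30,0,0,-1],[-9,-30,0,0,-1],[-9,-30,0,0,-1],[-9,-30,0,0,-1],[-9,-30,0,0,-1],[0,0,0,-0.11,-1],[0,0,0,-0.11,-1],[0,0,0,0,-1]]]' | grep time
python3 go.py .505 .3425 .057 -.035
```

```text
time: 8.88
position: [0.5222, -0.1728, 0.1963]
tool_rot: [3.115, -0.399, 0.006]
ft_force: [-0.2, -0.4, 0.1]
grip_width: 1.001
grip_force: 0.0
time: 9.72
time: 10.47
t 10.47 pos [0.5037 0.3184 0.1929] yaw -0.031 tilt 0.001 turn first 0.004 then mm [  0.4 -24.1 135.9] F [-0.4  0.3 -0.5] w 1.001 gf 0.0 q7 -2.41
```

```bash
python3 - <<'E'
from h import *
t=get_image("top");s=get_image("side")
a=cv2.resize(t["pixels"][180:300,300:440,::-1],None,fx=3,fy=3,interpolation=2);b=cv2.resize(s["pixels"][160:330,245:365,::-1],None,fx=3,fy=3,interpolation=2)
a=cv2.copyMakeBorder(a,0,510-360,0,0,0);cv2.imwrite("pics/p3.png",np.hstack([a,b]))
E
```

```text
(no output)
```

View pics/p3.png

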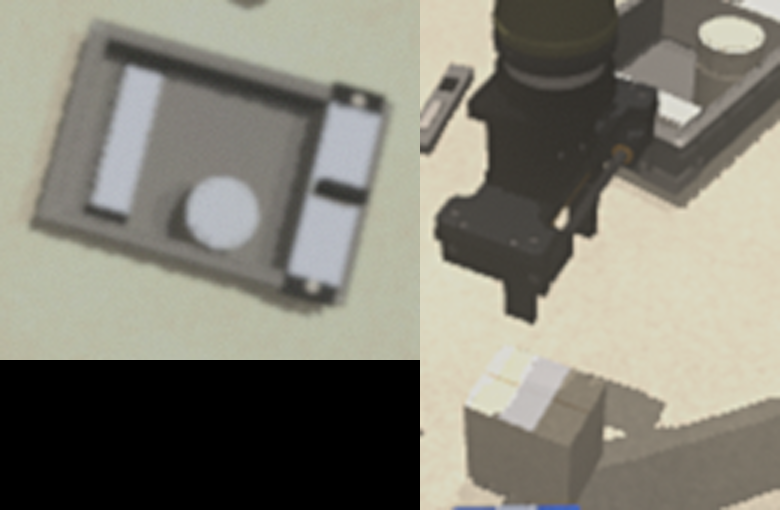

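The left crop shows the jar upright in the tote at crop (222,212), top px (374,251). The right crop shows the gripper just short of the carton. I'll move 24 mm and descend.

```bash
python3 -m crank '[[[0,-14,0,0,-1],[0,-10,0,0,-1],[0,0,30,0,-1],[0,0,35,0,-1],[0,0,35,0,-1],[0,0,24,0,-1],[0,0,12,0,-1],[0,0,0,0,-1]]]' | grep -E "ft_|posi"
python3 go.py .505 .3425 .057 -.035
python3 -m crank '[[[0,0,0,0,1],[0,0,0,0,1],[0,0,0,0,1],[0,0,0,0,1],[0,0,0,0,1],[0,0,0,0,1],[0,0,0,0,1],[0,0,0,0,1],[0,0,0,0,1]]]' 20 | grep -E "ft_|posi|grip"
python3 - <<'E'
from h import *
t=get_image("top")
m=(t["pixels"].min(2)>125).astype(np.uint8);z=np.zeros_like(m);z[234:268,358:390]=m[234:268,358:390]
c,_=cv2.findContours(z,0,1);c=max(c,key=cv2.contourArea);(u,v),r=cv2.minEnclosingCircle(c);p=plane(t,u,v,.1)
tx=np.array([.2532,.9674]);ty=np.array([-.9674,.2532]);print("jar",u,v,r,p,"tx",p[:2]@tx,"ty",p[:2]@ty,"rel ty",p[:2]@ty+.589)
E
python3 go.py .505 .3425 .057 -.035
```

```text
position: [0.5034, 0.34, 0.0537]
ft_force: [0.6, -0.5, -0.1]
t 11.23 pos [0.5034 0.34   0.0537] yaw -0.037 tilt 0.005 turn first -0.002 then mm [ 1.5 -2.6 -3.3] F [ 0.6 -0.5 -0.1] w 0.999 gf 0.0 q7 -2.54
position: [0.5062, 0.3427, 0.0585]
ft_force: [-0.4, 1.0, 5.6]
grip_width: 0.781
grip_force: 20.0
jar 374.0 250.5 13.463011741638184 [ 0.51355279 -0.17315601  0.1       ] tx -0.03747955374047508 ty -0.5406540716717155 rel ty 0.04834592832828444
t 12.03 pos [0.5061 0.3427 0.0585] yaw -0.035 tilt 0.004 turn first -0.0 then mm [-1.1  0.2  1.5] F [-1.3  1.2  6.7] w 0.777 gf 20.0 q7 -2.54
```

```bash
python3 -m crank '[[[0,0,-8,0,1],[0,0,-25,0,1],[0,0,-30,0,1],[0,0,-30,0,1],[0,0,-32,0,1],[0,0,-10,0.11,1],[0,0,0,0.11,1],[7,15,0,0,1],[13,25,0,0,1],[13,30,0,0,1]]]' | grep -E "ft_|posi|grip"
python3 -m crank '[[[13,30,0,0,1],[13,30,0,0,1],[13,30,0,0,1],[13,30,0,0,1],[13,30,0,0,1],[13,30,0,0,1],[13,30,0,0,1],[13,30,0,0,1],[13,30,0,0,1],[13,30,0,0,1]]]' | grep -E "ft_|posi|grip"
python3 -m crank '[[[13,30,0,0,1],[13,30,0,0,1],[13,25,0,0,1],[7,15,0,0,1],[0,0,0,0,1],[0,0,0,0,1]]]' | grep -E "ft_|posi|grip"
python3 go.py .5965 -.1933 .0625 -.256
```

```text
position: [0.5179, 0.2661, 0.1914]
ft_force: [0.9, 0.1, -3.0]
grip_width: 0.779
grip_force: 20.0
position: [0.5684, -0.0596, 0.1914]
ft_force: [0.6, -0.5, -1.9]
grip_width: 0.779
grip_force: 20.0
position: [0.5879, -0.1664, 0.191]
ft_force: [0.2, 0.1, -2.2]
grip_width: 0.784
grip_force: 20.0
t 14.2 pos [ 0.5879 -0.1664  0.191 ] yaw -0.257 tilt 0.002 turn first -0.001 then mm [ 15.1  23.9 128.5] F [ 0.2  0.1 -2.2] w 0.784 gf 20.0 q7 -1.72
```

```bash
python3 -m crank '[[[8,12,0,0,1],[7,12,0,0,1],[0,0,14,0,1],[0,0,0,0,1],[0,0,0,0,1]]]' | grep -E "ft_|posi|grip"
python3 go.py .5965 -.1933 .0625 -.256
python3 - <<'E'
from h import *
s=get_image("side");crop(s,275,395,90,220,4.5,"pics/c4.png")
tx=np.array([.2532,.9674]);ty=np.array([-.9674,.2532]);p=np.array(__import__("bench").ctrl.get_state()["position"]);c=p[:2]+.001*ty
for a,b in((1,1),(1,-1),(-1,-1),(-1,1)):
    q=c+a*.034*tx+b*.044*ty;print(a,b,[np.round(4.5*(np.array(proj(s,[*q,p[2]-.0585+z]))-[275,90])).tolist() for z in(0,.09)])
E
```

```text
position: [0.5965, -0.1927, 0.1767]
ft_force: [0.2, 0.9, -1.3]
grip_width: 0.781
grip_force: 20.0
t 14.62 pos [ 0.5965 -0.1927  0.1767] yaw -0.254 tilt 0.002 turn first 0.002 then mm [  0.2   0.6 114.2] F [ 0.2  0.9 -1.3] w 0.781 gf 20.0 q7 -1.7
1 1 [[258.0, 342.0], [268.0, 227.0]]
1 -1 [[155.0, 301.0], [160.0, 187.0]]
-1 -1 [[210.0, 263.0], [217.0, 152.0]]
-1 1 [[311.0, 302.0], [324.0, 189.0]]
```

View pics/c4.png

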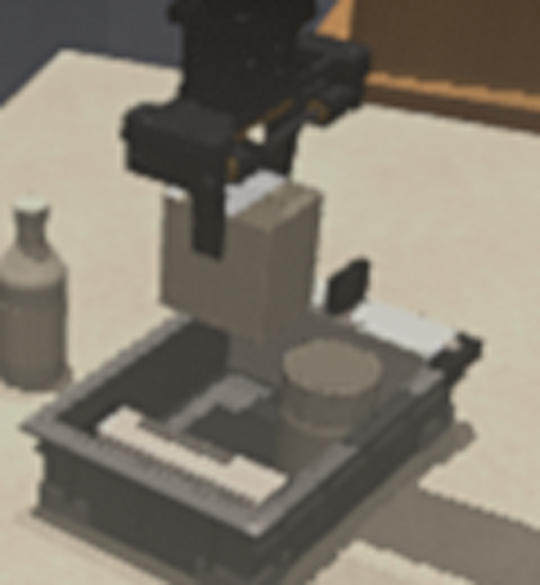

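```bash
python3 - <<'E'
from h import *
s=get_image("side");P=lambda u,v:(275+u/4.5,90+v/4.5)
tx=np.array([.2532,.9674]);ty=np.array([-.9674,.2532])
def rel(u,v,z):
    p=plane(s,*P(u,v),z)[:2];return np.round([p@tx+.036,p@ty+.589],4)
z=.1767-.0585
print("jar cap",rel(331.5,368,.1),"cap left",rel(282,372,.1))
print("bottom near corner",rel(265,340,z),"left",rel(161,305,z),"top near",rel(272,222,z+.09),"top right",rel(322,190,z+.09),"top left",rel(163,190,z+.09))
print("flange/driver ref: driver top-left far corner",rel(122,408,.06),"driver near right",rel(287,490,.06))
E
```

```text
jar cap [0.0051 0.0507] cap left [0.0309 0.0267]
bottom near corner [0.0286 0.0095] left [ 0.0363 -0.0741] top near [0.027  0.0056] top right [-0.0318  0.0074] top left [ 0.0357 -0.0774]
flange/driver ref: driver top-left far corner [ 0.0888 -0.0673] driver near right [0.0965 0.0776]
```

Side view: the carton hangs upright with its right face at about ty +8 mm. The jar's inner edge is at +16 mm and the wall is clear by about 5 mm, so I'll descend.

```bash
python3 -m crank '[[[0,0,20,0,1],[0,0,30,0,1],[0,0,20,0,1],[0,0,15,0,1],[0,0,10,0,1],[0,0,6,0,1],[0,0,4,0,1],[0,0,0,0,1]]]' | grep -E "ft_|posi|grip"
python3 -m crank '[[[0,0,3,0,1],[0,0,2,0,1],[0,0,1,0,1],[0,0,0,0,1]]]' | grep -E "ft_|posi"
python3 -m crank '[[[0,0,1,0,1],[0,0,0,0,1]]]' | grep -E "ft_|posi"
python3 -m crank '[[[0,0,1,0,1],[0,0,0,0,1]]]' | grep -E "ft_|posi"
python3 -m crank '[[[0,0,1,0,1],[0,0,0,0,1]]]' | grep -E "ft_|posi"
```

```text
position: [0.5972, -0.1931, 0.0727]
ft_force: [-0.1, 0.6, -2.2]
grip_width: 0.779
grip_force: 20.0
position: [0.5971, -0.1933, 0.0667]
ft_force: [0.0, -0.1, -2.2]
position: [0.597, -0.1932, 0.0656]
ft_force: [-0.0, -0.6, -2.8]
position: [0.5969, -0.1932, 0.0644]
ft_force: [0.3, -0.3, -2.8]
position: [0.5969, -0.1932, 0.0633]
ft_force: [-0.4, -0.4, -2.8]
```

```bash
python3 -m crank '[[[0,0,1,0,1],[0,0,0,0,1]]]' | grep -E "ft_|posi"
python3 -m crank '[[[0,0,1,0,1],[0,0,0,0,1]]]' | grep -E "ft_|posi"
python3 -m crank '[[[0,0,0.5,0,1],[0,0,0,0,1]]]' | grep -E "ft_|posi"
```

```text
position: [0.5972, -0.1932, 0.0628]
ft_force: [-0.6, -0.3, -2.0]
position: [0.5971, -0.1932, 0.0626]
ft_force: [-3.2, -0.4, 5.2]
position: [0.5971, -0.1932, 0.0626]
ft_force: [-4.2, 1.3, 7.0]
```

```bash
python3 -m crank '[[[0,0,-1,0,1],[0,0,0,0,-1],[0,0,0,0,-1],[0,0,0,0,-1],[0,0,0,0,-1],[0,0,-10,0,-1],[0,0,-30,0,-1],[0,0,-30,0,-1],[0,0,-30,0,-1],[0,0,-30,0,-1]]]' | grep -E "ft_|posi|grip"
python3 -m crank '[[[0,0,0,-0.12,-1],[0,0,0,-0.12,-1],[0,0,0,-0.12,-1],[0,0,0,-0.12,-1],[0,0,0,-0.12,-1],[0,0,0,-0.12,-1],[0,0,0,-0.12,-1],[0,0,0,-0.12,-1],[0,0,0,-0.12,-1],[0,0,0,-0.12,-1]]]' | grep -E "ft_|posi"
python3 -m crank '[[[0,0,0,-0.12,0],[0,0,0,-0.12,0],[0,0,0,-0.12,0],[0,0,0,-0.011,0],[0,0,0,0,0]]]' | grep -E "ft_|posi|wid"
python3 go.py .5348 -.2830 .085 1.315
python3 - <<'E'
from h import *
s=get_image("side");t=get_image("top")
a=cv2.resize(t["pixels"][170:300,300:440,::-1],None,fx=2.8,fy=2.8,interpolation=2);b=cv2.resize(s["pixels"][90:220,275:400,::-1],None,fx=2.8,fy=2.8,interpolation=2)
cv2.imwrite("pics/c5.png",np.hstack([a,b]))
E
```

```text
position: [0.597, -0.193, 0.1942]
ft_force: [0.6, -0.4, -0.2]
grip_width: 0.997
grip_force: 0.0
position: [0.5972, -0.1932, 0.1929]
ft_force: [0.3, -0.2, -0.4]
position: [0.5971, -0.1933, 0.1926]
ft_force: [-0.2, 0.7, -0.2]
grip_width: 0.709
t 18.8 pos [ 0.5971 -0.1933  0.1926] yaw 1.313 tilt 0.0 turn first -0.002 then mm [-102.6  -37.6  107.6] F [-0.2  0.7 -0.2] w 0.709 gf 0.0 q7 -0.2
```

View pics/c5.png

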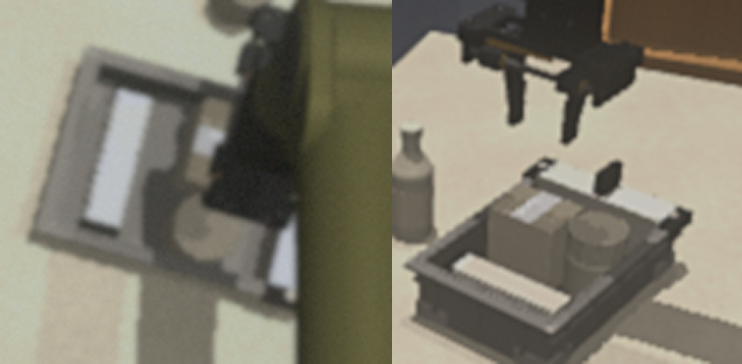

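Both stand upright side by side: carton at right-crop (530,235) and jar at (597,250). Next, the fin.

```bash
python3 -m crank '[[[-15,-6,0,0,0],[-25,-9,0,0,0],[-25,-9,0,0,0],[-22,-8,0,0,0],[-15,-5,0,0,0],[0,0,20,0,0],[0,0,30,0,0],[0,0,15,0,0],[0,0,0,0,0]]]' | grep -E "ft_|posi|grip"
python3 go.py .5348 -.2830 .085 1.315
```

```text
position: [0.5328, -0.2819, 0.1234]
ft_force: [-0.6, 0.8, 0.5]
grip_width: 0.498
grip_force: 0.0
t 19.65 pos [ 0.5328 -0.2819  0.1234] yaw 1.314 tilt 0.006 turn first -0.001 then mm [-0.6  2.2 38.4] F [-0.6  0.8  0.5] w 0.498 gf 0.0 q7 -0.03
```

```bash
python3 -m crank '[[[0,2,0,0,0],[0,0,15,0,0],[0,0,12,0,0],[0,0,6,0,0],[0,0,3,0,0],[0,0,0,0,0]]]' | grep -E "ft_|posi|grip"
python3 -m crank '[[[0,0,0,0,1],[0,0,0,0,1],[0,0,0,0,1],[0,0,0,0,1],[0,0,0,0,1],[0,0,0,0,1],[0,0,0,0,1]]]' 30 | grep -E "ft_|posi|grip"
python3 go.py .5348 -.2830 .085 1.315
```

```text
position: [0.5373, -0.2829, 0.0908]
ft_force: [0.5, -0.1, 0.4]
grip_width: 0.497
grip_force: 0.0
position: [0.5384, -0.2834, 0.0914]
ft_force: [3.0, -0.3, -1.5]
grip_width: 0.159
grip_force: 30.0
t 20.73 pos [ 0.5384 -0.2834  0.0914] yaw 1.316 tilt 0.002 turn first 0.001 then mm [-0.6 -3.5  6.4] F [ 3.  -0.3 -1.5] w 0.159 gf 30.0 q7 -0.05
```

```bash
python3 -m crank '[[[4,0,0,0,1],[8,0,0,0,1],[8,0,0,0,1],[8,0,0,0,1],[6,0,0,0,1],[4,0,0,0,1],[4,0,0,0,1],[4,0,0,0,1],[4,0,0,0,1],[4,0,0,0,1]]]' | grep -E "ft_|posi|grip"
python3 -m crank '[[[4,0,0,0,1],[4,0,0,0,1],[4,0,0,0,1],[4,0,0,0,1],[4,0,0,0,1],[4,0,0,0,1],[4,0,0,0,1],[4,0,0,0,1],[4,0,0,0,1],[0,0,0,0,1]]]' | grep -E "ft_|posi|grip"
python3 go.py .5348 -.2830 .085 1.315
```

```text
position: [0.5511, -0.2343, 0.0914]
ft_force: [2.6, -6.9, -0.3]
grip_width: 0.161
grip_force: 30.0
position: [0.5604, -0.1984, 0.0914]
ft_force: [2.2, -4.9, -1.2]
grip_width: 0.155
grip_force: 30.0
t 22.4 pos [ 0.5604 -0.1984  0.0914] yaw 1.315 tilt 0.004 turn first -0.0 then mm [-88.3  -3.3   6.4] F [ 2.2 -4.9 -1.2] w 0.155 gf 30.0 q7 -0.2
```

```bash
python3 -m crank '[[[2,0,0,0,1],[2,0,0,0,1],[2,0,0,0,1],[2,0,0,0,1],[2,0,0,0,1]]]' | grep -E "ft_|posi"
python3 -m crank '[[[1,0,0,0,1],[1,0,0,0,1],[1,0,0,0,1]]]' | grep -E "ft_|posi"
python3 -m crank '[[[1,0,0,0,1],[1,0,0,0,1],[1,0,0,0,1]]]' | grep -E "ft_|posi"
```

```text
position: [0.5621, -0.1916, 0.0914]
ft_force: [0.1, -9.6, -0.4]
position: [0.5629, -0.1887, 0.0914]
ft_force: [1.3, -9.8, -0.3]
position: [0.5636, -0.1858, 0.0914]
ft_force: [1.5, -9.8, 0.5]
```

```bash
python3 -m crank '[[[1,0,0,0,1],[1,0,0,0,1],[1,0,0,0,1]]]' | grep -E "ft_|posi"
python3 -m crank '[[[1,0,0,0,1],[1,0,0,0,1]]]' | grep -E "ft_|posi"
python3 -m crank '[[[1,0,0,0,1],[1,0,0,0,1]]]' | grep -E "ft_|posi"
```

```text
position: [0.5644, -0.1829, 0.0914]
ft_force: [0.3, -10.2, -0.2]
position: [0.5649, -0.1811, 0.0914]
ft_force: [0.4, -9.5, 1.3]
position: [0.5654, -0.1791, 0.0914]
ft_force: [0.5, -10.0, -0.7]
```

```bash
python3 -m crank '[[[1,0,0,0,1],[1,0,0,0,1]]]' | grep -E "ft_|posi"
python3 -m crank '[[[1,0,0,0,1],[0,0,0,0,1]]]' | grep -E "ft_|posi"
python3 -m crank '[[[1,0,0,0,1],[0,0,0,0,1]]]' | grep -E "ft_|posi"
```

```text
position: [0.5659, -0.1772, 0.0914]
ft_force: [1.1, -10.0, 0.1]
position: [0.5662, -0.1758, 0.0914]
ft_force: [1.6, -8.8, 0.9]
position: [0.5664, -0.175, 0.0914]
ft_force: [1.8, -8.6, 0.4]
```

```bash
python3 -m crank '[[[1,0,0,0,1],[0,0,0,0,1]]]' | grep -E "ft_|posi"
```

```text
position: [0.5667, -0.174, 0.0914]
ft_force: [1.2, -9.5, 0.6]
```

```bash
python3 -m crank '[[[1,0,0,0,1],[0,0,0,0,1]]]' | grep -E "ft_|posi"
```

```text
position: [0.5669, -0.173, 0.0914]
ft_force: [0.6, -8.2, 0.8]
```

```bash
python3 -m crank '[[[0.7,0,0,0,1],[0,0,0,0,1]]]' | grep -E "ft_|posi"
```

```text
position: [0.5669, -0.173, 0.0914]
ft_force: [0.1, -10.6, 0.0]
```

```bash
python3 -m crank '[[[0.7,0,0,0,1],[0,0,0,0,1]]]' | grep -E "ft_|posi"
```

```text
position: [0.5669, -0.173, 0.0914]
ft_force: [0.7, -11.7, 1.3]
```

```bash
python3 -m crank '[[[0.7,0,0,0,1],[0,0,0,0,1]]]' | grep -E "ft_|posi"
```

```text
position: [0.567, -0.173, 0.0914]
ft_force: [0.3, -11.6, 1.9]
```

```bash
python3 -m crank '[[[0.7,0,0,0,1],[0,0,0,0,1]]]' | grep -E "ft_|posi"
```

```text
position: [0.567, -0.1729, 0.0914]
ft_force: [-0.2, -12.9, 1.3]
```

```bash
python3 -m crank '[[[0.7,0,0,0,1],[0,0,0,0,1]]]' | grep -E "ft_|posi"
```

```text
position: [0.5669, -0.1729, 0.0914]
ft_force: [-0.3, -14.7, 1.3]
```

```bash
python3 -m crank '[[[-3,0,0,0,1],[0,0,0,0,1],[0,0,0,0,0],[0,0,0,0,0],[0,0,0,0,0],[0,0,0,0,0],[0,0,-10,0,0],[0,0,-30,0,0],[0,0,-30,0,0],[0,0,-30,0,0]]]' | grep -E "ft_|posi|grip"
python3 -m crank '[[[-35,0,0,0,0],[-38,0,0,0,0],[-38,0,0,0,0],[-38,0,0,0,0],[-38,0,0,0,0],[-38,0,0,0,0],[-38,0,0,0,0],[0,0,0,0,0],[0,0,0,0,0]]]' | grep -E "ft_|posi|grip"
python3 - <<'E'
from h import *
s=get_image("side");t=get_image("top")
a=cv2.resize(t["pixels"][170:300,300:440,::-1],None,fx=2.8,fy=2.8,interpolation=2);b=cv2.resize(s["pixels"][90:220,275:400,::-1],None,fx=2.8,fy=2.8,interpolation=2)
cv2.imwrite("pics/c6.png",np.hstack([a,b]))
E
```

```text
position: [0.5673, -0.1665, 0.1926]
ft_force: [1.0, -0.7, 0.8]
grip_width: 0.497
grip_force: 0.0
position: [0.4995, -0.4249, 0.191]
ft_force: [0.5, 1.8, -0.3]
grip_width: 0.505
grip_force: 0.0
```

View pics/c6.png

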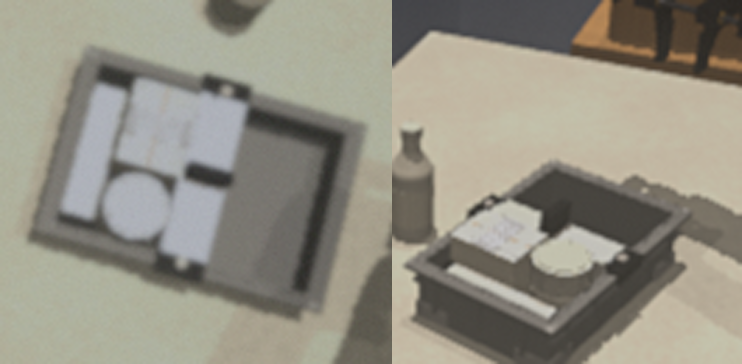

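All three are upright and packed tight: driver at left-crop (95,150), carton (160,125), jar (137,207), partition (205,180). I'll check the travel from the flange's back edge.

```bash
python3 - <<'E'
from h import *
t=get_image("top");V=t["pixels"].max(2).astype(np.float32)
tx=np.array([.2532,.9674])
k=lambda x,y:np.array([300+x/2.8,170+y/2.8])
for n,a,b,ref in(("up",(246,112),(234,160),-.1613),("low",(226,188),(212,262),-.1614)):
    a,b=k(*a),k(*b);nn=np.array([-(b-a)[1],(b-a)[0]]);nn/=np.hypot(*nn);o=np.arange(-4,4.01,.25);r=[]
    for f in np.linspace(.1,.9,20):
        q=(a+f*(b-a)+o[:,None]*nn).astype(np.float32);v=cv2.remap(V,q[None,:,0],q[None,:,1],1)[0]
        g=np.abs(np.gradient(cv2.GaussianBlur(v[None],(9,1),0)[0]));r.append(plane(t,*q[g.argmax()],.081)[:2]@tx)
    print(n,"moved",np.round(np.median(r)-ref,4))
E
```

```text
up moved 0.1136
low moved 0.1137
```

```bash
python3 -c "
from bench import job,ctrl
print(ctrl.get_state()['time']);print(job.close_job())"
```

```text
27.3
the job is handed in; nothing more can be done
None
```

The job is handed in at 27.3 s, and the judge's verdict wasn't shown: driver, jar and carton stand upright in the tote, and the partition was pushed up until it stopped, with a peak of about 15 N, then released after at least 113.6 mm of travel (110.5 mm needed).

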